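Sweep the brass fan rosettes through the gate

ROBOT

A 6-joint arm with a two-finger parallel gripper is mounted at the origin on the work surface. World frame = base frame: x ahead of the robot, y to its left, z up, the work surface at z = 0. Lengths are in m, angles in rad, forces in N, time in s.
With the tool pointing down it reaches from about 0.3 to 0.875 m from the base axis. Payload 6.4 kg.
Tool frame: the origin (TCP) lies between the finger pads; the fingertips stand 11 mm ahead of it and the grasp point (between the pads) lies 8 mm behind it (ctrl.tcp_to_tips is the y of the fingertips in the tool frame, in m); y points along the fingers, x is the direction in which the jaws open and shut, and the axes are right-handed (so a half turn about y gives the same grasp; the last joint's range is limited). The gripper opens to 85 mm and grips with 20 to 120 N. Pads are 22 mm wide; open, the fingers measure 114 mm over their backs; the gripper's body (76 mm by 85 mm) begins 54 mm behind the grasp point. The pads swing forward as they close: fully open they stand 13 mm farther back than shut.
Start: joints at [0.904, 0.181, 1.607, -0, 1.354, -0.206], TCP at [0.256, 0.515, 0.242] pointing down, gripper open.
Joint ranges: [-2.99, 2.99], [-0.89, 2.07], [0.3, 2.58], [-1.14, 4.28], [0, 2.63], [-3.12, 3.12]. Speed limits (rad/s): [2.57, 2.57, 3.01, 3.14, 3.14, 3.14].

INTERFACE

Orientations are given as a unit quaternion [w, x, y, z].
In Python, from bench import ctrl gives the robot as it stands.
- The arm moves only by the tool apply_moves, never from a script. Its argument "plan" is text: rows parted by semicolons, each of 7 numbers parted by spaces: the shift along the tool's x, y, z each as a share of 0.05 m, from -1 to 1, then the turn, a rotation vector about the tool's x, y, z each as a share of 0.12 rad, from -1 to 1, then the opening, from 0 (shut) to 1 (fully open). In form: dx dy dz wx wy wz claw; .... A call has exactly 5 rows; each row shifts and turns the commanded pose from where the row before left it, along the tool's axes as they then stand; what a row does not reach is not made up. A row lasts 1/10 s, in which the tool goes at most 50 mm and 8.59 degrees, less where a joint would pass 70% of its speed; a pose out of reach is approached as far as the arm can. A call with a number of a shift or a turn outside -1 to 1 is refused whole. A call with a gripper value outside its range is refused whole. The fingers move at their own pace and stop on an object; the grip force is fixed at half the most. Time passes only in rows, so rows that do not move let the fingers close, or fill a call up. It gives the time, the measured TCP pose, the force and the opening at its end, in the units of the state.
- ctrl.get_obs(): the state, without advancing time (a new reading comes with each control period).
- ctrl.camera(name): name is "scene" or "top"; returns the picture (480x640x3 uint8, red, green, blue); there is no depth.
- ctrl.get_calibration(name): a dict with "intrinsics" (3x3 intrinsics, pixels), "k1" (the pictures are not rectified: a ray, as slopes to the right and down, at radius r is drawn at 1 + k1 r^2 times it, then the intrinsics apply), "R" (3x3) and "t" (3): a world point X has camera coordinates R X + t. Camera axes: x right, y down, z forward; pixel columns grow to the right and rows downward; lengths in m; the calibration is good to about 2 mm. A picture is of the moment at which its call begins. get_calibration takes no time and is no camera call.
- ctrl.hand_in(): hands the job in, once; it reports no verdict.
Trained networks look in the newest picture that a camera, given by its name, has taken for a name from the list of things; names that differ only in an ending like _2 or _b are one class to them, and where a whole thing is asked for, a point or a joint stands for the part that bears it (a point fixed in the world has none). Each returns a list of dicts, best first, with "score" (0 to 1); they miss things now and then, are a little off and sometimes report something else, mostly with a low value. They report only what shows in the picture. A call takes as long as a camera call. They do not tell look-alikes from the thing itself.
- ctrl.recognise(camera, target): "point" ([x, y, z] in m, in world coordinates, good to about 4 mm: the middle of the surface that is visible of it).
The state is a dict: "time_s": time; "q": joint angles; "dq": joint speeds; "joint_efforts": joint torques, N m; "eef_pos": TCP position; "eef_rot": TCP orientation; "wrist_force": force on the tool from outside, world axes, zero at the start; "torque": the same for the moment, N m; "opening": opening from 0.0 (shut) to 1.0 (fully open).
Only numpy, scipy, OpenCV 4.12 (cv2) and the standard library are available. Lean on these libraries where they do the work, as an engineer would, in place of code of your own. Each camera call takes 0.05 s, during which the arm holds its last target.

TASK

On the sorting board lie three brass rosettes and a black one. With the fingertips push the brass ones, one at a time, through the gate so that each drops into the slot behind it; slide them along the board, never pick any up. Leave the black rosette on the board and do not disturb the jar, the spool and the folded fan beside it.

Things in the scene. Friction and masses are not known exactly. Their poses are not given: they have to be found in the camera images.
- tray: fixed wooden sorting board with green deck. Origin on the bench top under it; x points level to the gate, z up. Deck 50 mm above the bench, x -110 to 90, y -160 to 160 mm, inside rims 8 mm thick, 18 mm above the deck. The rim at x = 90 to 95 mm is the gate wall, with one gap in its middle. In the gap the deck ends at x = 92 mm and the slot drops straight down
- gate (a point): middle of the gate at deck height: a 44 mm wide straight gap (along the board's y) in the 5 mm gate wall, with brass-faced posts; only one disc fits through side by side. A disc tips and drops into the slot by itself once its centre is past the end of the deck
- slot (a point): middle of the white floor of the slot behind the gate: an open-topped dark wooden well, 78 mm long (board x = 92 to 170 mm) and 50 mm wide (y = -25 to +25 mm), its floor 45 mm below the deck, its outer walls 63 mm above that floor and 8 mm thick
- brass1_center (a point): brass rosette (pivot cap of a fan): bright brass disc, 32 mm across, 8 mm thick, about 45 g, lying flat and loose on the sorting board; solid, a small dot on top. The point is its centre, half-way up (4 mm above what it lies on)
- brass2_center (a point): brass rosette (pivot cap of a fan): bright brass disc, 32 mm across, 8 mm thick, about 45 g, lying flat and loose on the sorting board; solid, a small dot on top. The point is its centre, half-way up (4 mm above what it lies on)
- brass3_center (a point): brass rosette (pivot cap of a fan): bright brass disc, 32 mm across, 8 mm thick, about 45 g, lying flat and loose on the sorting board; solid, a small dot on top. The point is its centre, half-way up (4 mm above what it lies on)
- black_center (a point): black rosette: black disc of the same shape and size, 32 mm across, 8 mm thick, about 45 g, lying flat and loose on the sorting board; solid, a small dot on top. The point is its centre, half-way up (4 mm above what it lies on)
- jar: amber glass jar with steel lid, 44 mm across, 60 mm tall, loose, standing on the bench beside the slot. Origin at the centre of its underside
- spool: pale wooden spool, 40 mm across, 44 mm tall, loose, standing on the bench on the other side of the slot. Origin at the centre of its underside
- fan: folded wooden fan, 220 x 24 x 18 mm, loose, lying on the bench beside the board. Origin at the centre of its underside, x along its length
There are look-alikes about, which are no part of the job. Leave any orange look-alike of the part that bears brass1_center alone.

How it is judged:
By the outcome, as a careful person would: the job done as asked, in the order asked, and still so for the second after the job is handed in, with the robot touching nothing.
It also fails if it takes over 67 s, if anything falls off the work surface, if the arm or the gripper's body presses on something with over 40 N, if the wrist force passes 120 N, or if a joint passes its speed limit or range.

## Working session

There is one attempt and no reset: what is moved stays moved. The work goes in short steps, Python scripts to look and compute and a tool call to move; the robot and the scene stay as the last step left them, time stands still between calls to the robot, and variables do not carry over. Pictures are saved under pics/ and viewed, and the job is handed in when it is done.

Besides the shell and the picture viewer there is one more tool, called after ">>>" as a command line: name --argument value ..., lists and objects as JSON in quotes. apply_moves: Moves the arm, as the interface text tells. Shift numbers are shares of 0.05 m and turn numbers shares of 0.12 rad, none past 1 either way. Its arguments: {"type":"object","properties":{"plan":{"type":"string"}},"required":["plan"]}

```bash
ls; mkdir -p pics
python3 - <<'E'
from bench import ctrl
import cv2
for n in ("top","scene"):
    im=ctrl.camera(n); cv2.imwrite(f"pics/{n}0.png",im[:,:,::-1])
o=ctrl.get_obs(); print(o); print(ctrl.tcp_to_tips)
for n in ("top","scene"): print(ctrl.get_calibration(n))
for t in ["tray","gate","slot","brass1_center","black_center","jar","spool","fan"]:
    for r in ctrl.recognise("top",t): print(t,r)
E
```

```text
pics
{'time_s': 0.1, 'q': array([ 9.03701313e-01,  1.81485262e-01,  1.60791429e+00, -2.32293971e-05,
        1.35378388e+00, -2.06285606e-01]), 'dq': array([-0.00089804, -0.00229302, -0.00309049,  0.00055288, -0.00134496,
        0.00109377]), 'joint_efforts': array([-6.52787803e-04, -4.45876694e+01, -3.52239811e+01, -3.52139359e-04,
        4.12109366e-03,  4.05761602e-05]), 'eef_pos': array([0.25536688, 0.51464627, 0.24146078]), 'eef_rot': array([-0.60077197,  0.60117138,  0.37207681, -0.37312848]), 'wrist_force': array([-0.47789372,  0.09652135, -0.45221523]), 'torque': array([-0.00697397, -0.01880887, -0.04653802]), 'opening': 0.9989620485827245}
0.011
{'intrinsics': array([[451.14766575,   0.        , 319.1949496 ],
       [  0.        , 451.14766575, 236.59771412],
       [  0.        ,   0.        ,   1.        ]]), 'k1': -0.04355784146227729, 'R': array([[ 0.05383497, -0.99853713,  0.00503863],
       [-0.97620207, -0.05369102, -0.21011139],
       [ 0.21007456,  0.00639262, -0.97766447]]), 't': array([0.03339212, 0.56515384, 0.63527096])}
{'intrinsics': array([[437.8173694 ,
[... 316 characters left out ...]
: array([-0.25051335, -0.17928166,  1.10274197])}
tray {'point': [0.5086, 0.035, 0.0529], 'score': 0.85}
gate {'point': [0.5078, 0.023, 0.0442], 'score': 0.55}
slot {'point': [0.5056, 0.0285, 0.0466], 'score': 0.88}
brass1_center {'point': [0.3459, 0.1097, 0.0084], 'score': 0.86}
brass1_center {'point': [0.5049, 0.1371, 0.0551], 'score': 0.61}
brass1_center {'point': [0.3341, 0.2057, 0.0124], 'score': 0.6}
black_center {'point': [0.4694, 0.0683, 0.0587], 'score': 0.82}
black_center {'point': [0.6495, 0.1346, 0.06], 'score': 0.68}
jar {'point': [0.6487, 0.1334, 0.0594], 'score': 0.79}
spool {'point': [0.64, -0.0677, 0.0421], 'score': 0.95}
fan {'point': [0.5284, 0.255, 0.0179], 'score': 0.62}
```

View pics/top0.png

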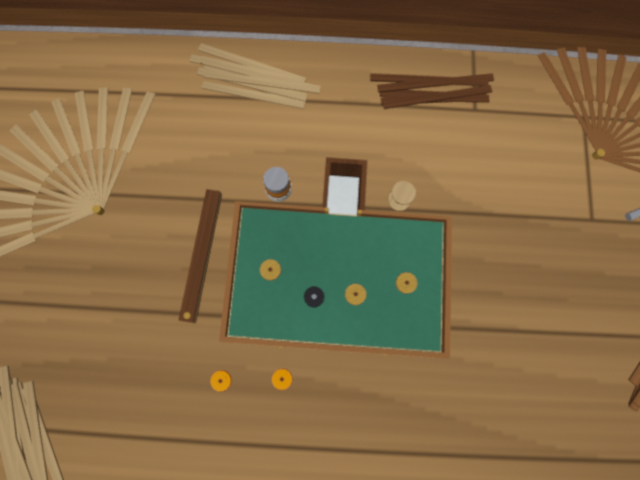

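View pics/scene0.png

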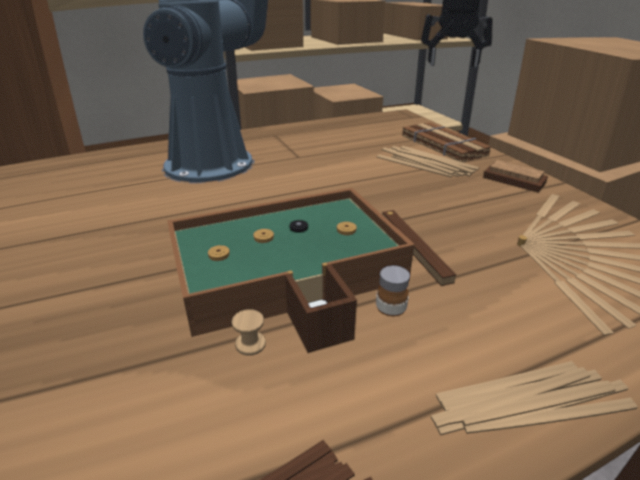

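The board shows brass discs at about (270,270), (356,294) and (407,283), and the black one at (314,297). The two orange look-alikes at (220,381) and (282,379) lie on the bench. The gate is near (343,213). Next I measure these positions properly.

```bash
cat > h.py <<'E'
import numpy as np, cv2
from bench import ctrl
def ray(n,uv):
    c=ctrl.get_calibration(n);K=np.array(c['intrinsics']);uv=np.atleast_2d(np.array(uv,float))
    p=np.c_[(uv[:,0]-K[0,2])/K[0,0],(uv[:,1]-K[1,2])/K[1,1]]
    x=p.copy()
    for _ in range(20): x=p/(1+c['k1']*(x**2).sum(1,keepdims=True))
    R=np.array(c['R']);t=np.array(c['t'])
    return -R.T@t, np.c_[x,np.ones(len(x))]@R
def onz(n,uv,z):
    o,d=ray(n,uv); return o+d*((z-o[2])/d[:,2])[:,None]
def proj(n,X):
    c=ctrl.get_calibration(n);K=np.array(c['intrinsics']);X=np.atleast_2d(X)@np.array(c['R']).T+np.array(c['t'])
    s=X[:,:2]/X[:,2:]; s=s*(1+c['k1']*(s**2).sum(1,keepdims=True)); return s*K[0,0]+K[:2,2]
def snap(n,name):
    im=ctrl.camera(n); cv2.imwrite(f"pics/{name}.png",im[:,:,::-1]); return im[:,:,::-1].copy()
def discs(im,box=(225,195,455,355)):
    hsv=cv2.cvtColor(im,cv2.COLOR_BGR2HSV); out={}
    H,S,V=[hsv[:,:,i].astype(int) for i in range(3)]
    masks={'brass':(H>12)&(H<32)&(S>120)&(V>130),'black':(V<60)}
    for k,m in masks.items():
        mm=np.zeros(m.shape,np.uint8); x0,y0,x1,y1=box; mm[y0:y1,x0:x1]=m[y0:y1,x0:x1]
        mm=cv2.morphologyEx(mm,cv2.MORPH_CLOSE,np.ones((5,5),np.uint8))
        n,l,st,c=cv2.connectedComponentsWithStats(mm)
        out[k]=[(c[i].round(1),st[i][2:5]) for i in range(1,n) if st[i][4]>120]
    return out
E
python3 - <<'E'
from h import *
im=cv2.imread('pics/top0.png')
for k,v in discs(im).items():
    for c,s in v: print(k,c,s,onz('top',c,.057).round(4))
hsv=cv2.cvtColor(im,cv2.COLOR_BGR2HSV)
g=((hsv[:,:,0]>60)&(hsv[:,:,0]<95)&(hsv[:,:,1]>90)).astype(np.uint8)
n,l,st,c=cv2.connectedComponentsWithStats(g); i=1+st[1:,4].argmax()
cn=max(cv2.findContours((l==i).astype(np.uint8),0,2)[0],key=cv2.contourArea)
q=cv2.approxPolyDP(cv2.convexHull(cn),8,True)[:,0]; print(q)
P=onz('top',q,.05); print(P.round(4), np.linalg.norm(P-np.roll(P,-1,0),axis=1).round(4))
big=cv2.resize(im[150:365,215:465],None,fx=3.1,fy=2.7,interpolation=2); cv2.imwrite('pics/z0.png',cv2.resize(im[150:360,215:465],None,fx=2.8,fy=2.8,interpolation=2))
E
```

```text
brass [254.9 222.8] [ 103  133 1897] [[0.5796 0.1653 0.057 ]]
brass [372.4 292.2] [ 230  160 4640] [[ 0.4818 -0.0208  0.057 ]]
brass [269.9 269.4] [ 21  20 321] [[0.5079 0.1364 0.057 ]]
brass [406.1 282.5] [ 21  20 326] [[ 0.4992 -0.0716  0.057 ]]
brass [355.2 294. ] [ 21  21 335] [[0.4777 0.0051 0.057 ]]
black [313.6 296.5] [ 20  20 271] [[0.4705 0.0675 0.057 ]]
[[441 223]
 [439 349]
 [230 333]
 [244 208]]
[[ 0.5972 -0.127   0.05  ]
 [ 0.4029 -0.1239  0.05  ]
 [ 0.4097  0.1897  0.05  ]
 [ 0.6044  0.1857  0.05  ]] [0.1943 0.3136 0.1947 0.3128]
```

View pics/z0.png

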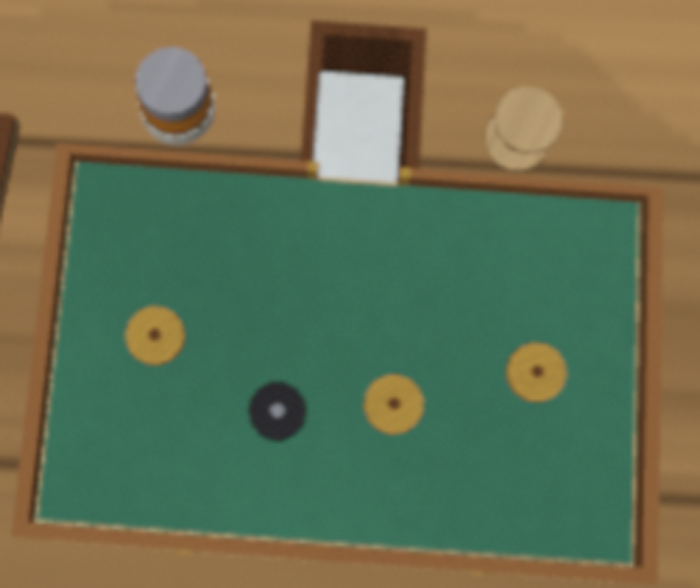

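```bash
cat >> h.py <<'E'
B0=np.array([.5135,.0309]); YAW=-.021
def b2w(p,z=None):
    c,s=np.cos(YAW),np.sin(YAW); p=np.atleast_2d(p); return np.c_[p[:,0]*c-p[:,1]*s+B0[0],p[:,0]*s+p[:,1]*c+B0[1]]
def w2b(p):
    c,s=np.cos(YAW),np.sin(YAW); p=np.atleast_2d(p)[:,:2]-B0; return np.c_[p[:,0]*c+p[:,1]*s,-p[:,0]*s+p[:,1]*c]
E
cat > ov.py <<'E'
from h import *
import sys
def overlay(cam,src,x0,y0,x1,y1,f,dst):
    im=cv2.imread(src); big=cv2.resize(im[y0:y1,x0:x1],None,fx=f,fy=f,interpolation=2)
    def poly(pts,z,col):
        P=np.c_[b2w(pts),np.full(len(pts),z)]; q=((proj(cam,P)-[x0,y0]+.5)*f).astype(np.int32)
        cv2.polylines(big,[q],True,col,1)
    poly([(-110,-160),(90,-160),(90,160),(-110,160)] *np.array(.001),.05,(0,0,255))
    poly([(-118,-168),(95,-168),(95,168),(-118,168)] *np.array(.001),.068,(255,0,255))
    poly([(90,-22),(95,-22),(95,22),(90,22)]*np.array(.001),.068,(255,255,0))
    poly([(92,-25),(170,-25),(170,25),(92,25)]*np.array(.001),.068,(255,255,255))
    poly([(92,-25),(170,-25),(170,25),(92,25)]*np.array(.001),.005,(0,255,255))
    cv2.imwrite(dst,big)
E
python3 - <<'E'
from ov import *
overlay('top','pics/top0.png',215,150,465,360,3,'pics/ov0.png')
overlay('scene','pics/scene0.png',160,180,430,360,2.9,'pics/ov1.png')
print(w2b([(.5079,.1364),(.4992,-.0716),(.4777,.0051),(.4705,.0675)])*1000)
E
```

```text
[[  -7.81410241  105.35914675]
 [ -12.14450517 -102.77767751]
 [ -35.25034621  -26.54605605]
 [ -43.75906236   35.68899637]]
```

View pics/ov0.png

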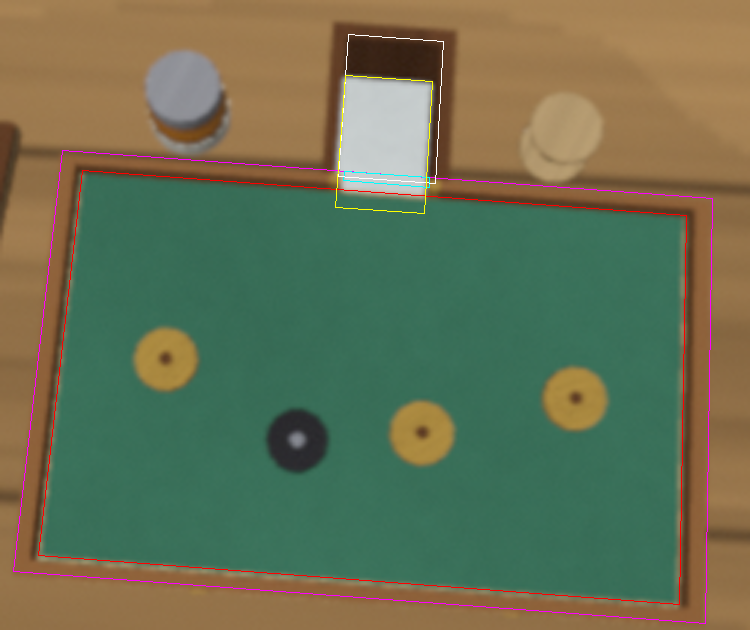

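View pics/ov1.png

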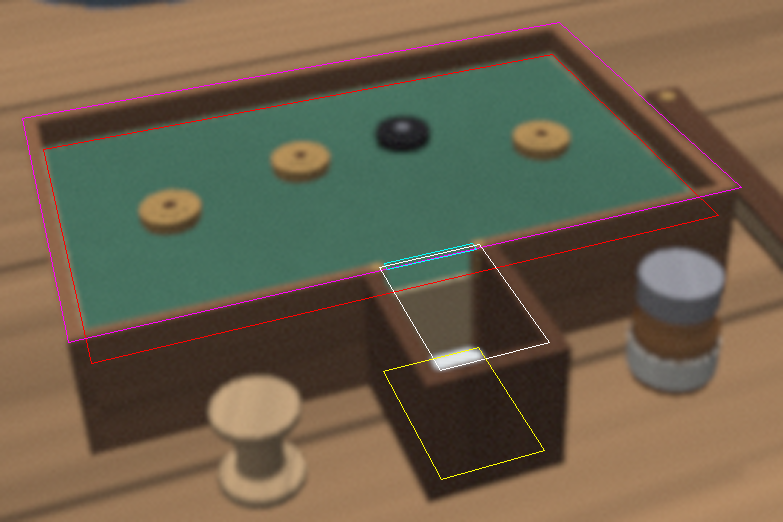

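```bash
cat >> h.py <<'E'
from scipy.spatial.transform import Rotation as Ro
def pose():
    o=ctrl.get_obs(); w,x,y,z=o['eef_rot']; return np.array(o['eef_pos']),Ro.from_quat([x,y,z,w]),o
def target(bx,by,z,yawdeg,off=0.0,sgn=1):
    """TCP pose with the disc-point (mm, board) 'off' m ahead along push dir; tool z = sgn*push dir"""
    a=np.radians(yawdeg)
    p=b2w(np.array([bx,by])/1000-off*np.array([np.cos(a),np.sin(a)]))[0]
    th=YAW+a; zz=sgn*np.array([np.cos(th),np.sin(th),0]); yy=np.array([0,0,-1.]); xx=np.cross(yy,zz)
    return np.array([*p,z]),Ro.from_matrix(np.c_[xx,yy,zz])
def delta(T):
    """whole remaining shift (units .05 m) and turn (units .12 rad) in present tool axes"""
    p,R,o=pose(); d=R.inv().apply(T[0]-p)/.05; r=(R.inv()*T[1]).as_rotvec()/.12
    return d.round(3),r.round(3)
def st():
    p,R,o=pose(); z=R.as_matrix()[:,2]; y=np.degrees(np.arctan2(z[1],z[0])-YAW)
    print('t',round(o['time_s'],2),'pos',p.round(4),'brd',(w2b(p[:2])*1000).round(1),'toolz yaw brd',round(y,1),'F',np.round(o['wrist_force'],1),'op',round(o['opening'],3),'q6',round(o['q'][5],2))
E
python3 - <<'E'
from h import *
st(); print(pose()[1].as_matrix().round(3))
for s in (1,-1): print(delta(target(-35,-27,.12,12,.03,s)))
E
```

```text
t 0.5 pos [0.2557 0.5151 0.2423] brd [[-267.9  478.6]] toolz yaw brd 154.8 F [ 0.5 -0.1  0.3] op 0.998 q6 -0.21
[[ 0.445 -0.    -0.896]
 [ 0.896  0.     0.445]
 [ 0.    -1.     0.   ]]
(array([-7.529,  2.446, -8.043]), array([-0.   , 20.769, -0.   ]))
(array([-7.529,  2.446, -8.043]), array([-0.  , -5.41,  0.  ]))
```

>>> apply_moves --plan "-0.6 0 -0.64 0 0 0 0.21; -0.6 0 -0.64 0 0 0 0.21; -0.6 0 -0.64 0 0 0 0.21; -0.6 0 -0.64 0 0 0 0.21; -0.6 0 -0.64 0 0 0 0.21"

```text
time_s: 1.0
eef_pos: [0.3325, 0.3081, 0.2425]
eef_rot: [-0.601, 0.601, 0.373, -0.373]
wrist_force: [0.3, 0.4, 0.3]
opening: 0.21
```

>>> apply_moves --plan "-0.6 0 -0.64 0 0 0 0.21; -0.6 0 -0.64 0 0 0 0.21; -0.6 0 -0.64 0 0 0 0.21; -0.6 0 -0.64 0 0 0 0.21; -0.6 0 -0.64 0 0 0 0.21"

```text
time_s: 1.5
eef_pos: [0.4093, 0.1023, 0.2427]
eef_rot: [-0.601, 0.601, 0.373, -0.372]
wrist_force: [0.7, -0.2, 0.8]
opening: 0.215
```

>>> apply_moves --plan "0 0 0 0 -1 0 0.21; 0 0 0 0 -1 0 0.21; 0 0 0 0 -1 0 0.21; 0 0 0 0 -1 0 0.21; 0 0 0 0 -1 0 0.21"

```text
time_s: 2.0
eef_pos: [0.409, 0.1039, 0.2425]
eef_rot: [-0.463, 0.463, 0.535, -0.535]
wrist_force: [1.8, -0.2, -0.1]
opening: 0.207
```

Run:
```python
from h import *
st(); print(delta(target(-35,-27,.12,12,.030,-1)))
```

```text
t 2.0 pos [0.409  0.1039 0.2425] brd [[-106.    70.8]] toolz yaw brd -170.6 F [ 1.8 -0.2 -0.1] op 0.207 q6 -1.75
(array([-2.189,  2.449, -0.48 ]), array([ 0.003, -0.372, -0.001]))
```

>>> apply_moves --plan "-0.73 0 -0.16 0 -0.37 0 0.21; -0.73 0 -0.16 0 0 0 0.21; -0.73 0 -0.16 0 0 0 0.21; 0 0.8 0 0 0 0 0.21; 0 0.8 0 0 0 0 0.21"

```text
time_s: 2.5
eef_pos: [0.4526, -0.0014, 0.1627]
eef_rot: [-0.451, 0.454, 0.544, -0.543]
wrist_force: [0.2, -0.1, -0.8]
opening: 0.21
```

>>> apply_moves --plan "0 0.8 0 0 0 0 0.21; 0 0.5 0 0 0 0 0.21; 0 0 0 0 0 0 0.21; 0 0 0 0 0 0 0.21; 0 0 0 0 0 0 0.21"

```text
time_s: 3.0
eef_pos: [0.4525, -0.0002, 0.0991]
eef_rot: [-0.451, 0.453, 0.544, -0.543]
wrist_force: [-1.3, -0.8, -0.2]
opening: 0.213
```

Run:
```python
from h import *
st(); print(delta(target(-35,-27,.065,12,.030,-1)))
for n,b in (('top',(250,200,450,360)),('scene',(160,120,400,300))):
    im=snap(n,n+'1'); x0,y0,x1,y1=b
    cv2.imwrite(f'pics/{n}1z.png',cv2.resize(im[y0:y1,x0:x1],None,fx=3.2,fy=3.2,interpolation=2))
```

```text
t 3.0 pos [ 4.525e-01 -2.000e-04  9.910e-02] brd [[-60.4 -32.4]] toolz yaw brd -168.3 F [-1.3 -0.8 -0.2] op 0.213 q6 -2.02
(array([-0.   ,  0.683,  0.084]), array([ 0.025, -0.039, -0.012]))
```

View pics/scene1z.png

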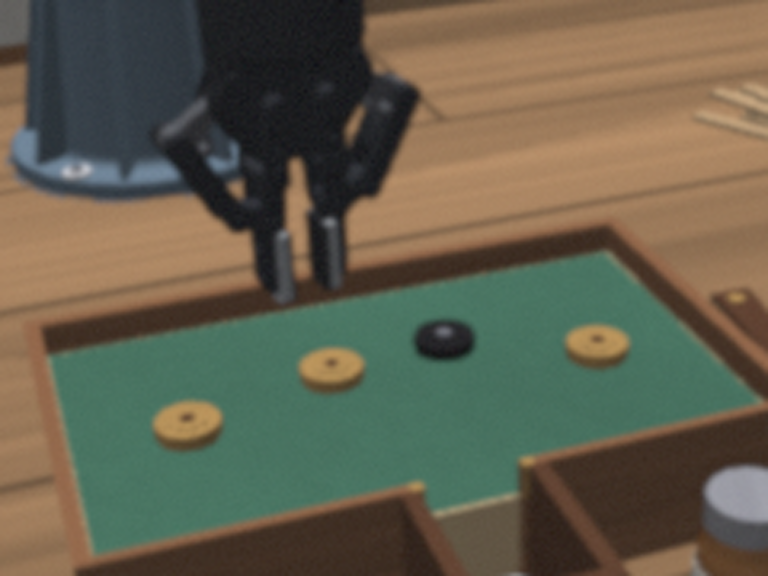

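View pics/top1z.png

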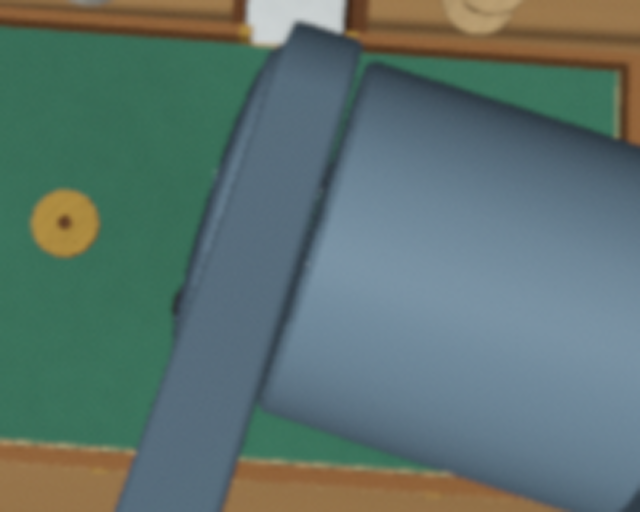

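>>> apply_moves --plan "0 0.25 0.08 0 0 0 0.21; 0 0.2 0 0 0 0 0.21; 0 0.13 0 0 0 0 0.21; 0 0.09 0 0 0 0 0.21; 0 0 0 0 0 0 0.21"

```text
time_s: 3.6
eef_pos: [0.4467, -0.0005, 0.0633]
eef_rot: [0.452, -0.452, -0.544, 0.544]
wrist_force: [-0.0, -0.0, -0.7]
opening: 0.206
```

Run:
```python
from h import *
st(); print(delta(target(-35,-27,.062,12,.030,-1)))
for n,b in (('scene',(160,140,400,320)),):
    im=snap(n,n+'2'); x0,y0,x1,y1=b
    cv2.imwrite(f'pics/{n}2z.png',cv2.resize(im[y0:y1,x0:x1],None,fx=3.2,fy=3.2,interpolation=2))
p,R,o=pose()
tip=p+R.apply([0,.011,-.011]); print(tip,proj('scene',tip), (proj('scene',tip)-[160,140])*3.2)
```

```text
t 3.6 pos [ 0.4467 -0.0005  0.0633] brd [[-66.1 -32.8]] toolz yaw brd -168.3 F [-0.  -0.  -0.7] op 0.206 q6 -2.02
(array([-0.017,  0.026, -0.033]), array([-0.008, -0.04 ,  0.004]))
[0.45778849 0.00146742 0.05264076] [[258.35552656 230.52028178]] [[314.737685  289.6649017]]
```

View pics/scene2z.png

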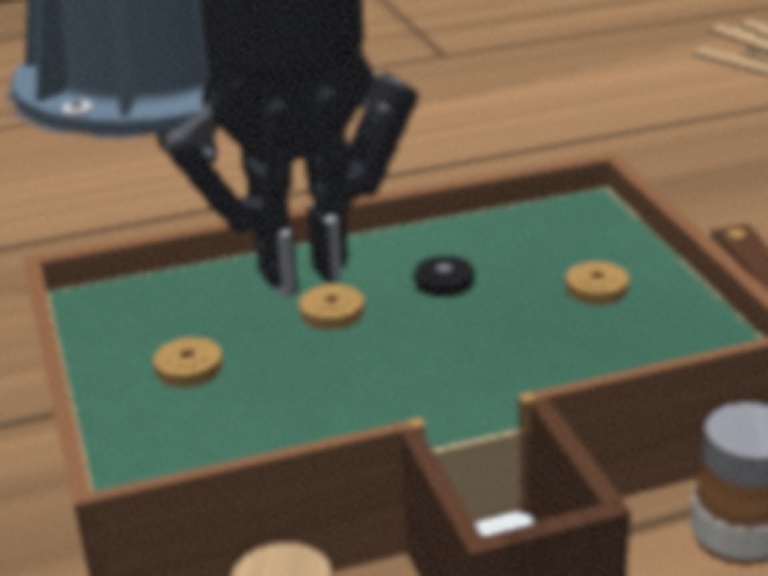

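Run:
```python
from h import *
print(delta(target(-35,-27,.062,18.6,.030,-1)))
```

```text
(array([-0.083,  0.033, -0.032]), array([-0.004, -1.   ,  0.002]))
```

>>> apply_moves --plan "-0.08 0.03 -0.03 0 -1 0 0.21; 0 0 0 0 0 0 0.21; 0 0 -0.1 0 0 0 0.21; 0 0 -0.1 0 0 0 0.21; 0 0 -0.1 0 0 0 0.21"

```text
time_s: 4.15
eef_pos: [0.4641, 0.0005, 0.0625]
eef_rot: [-0.419, 0.419, 0.57, -0.57]
wrist_force: [-0.1, -0.1, -0.1]
opening: 0.211
```

>>> apply_moves --plan "0 0 -0.1 0 0 0 0.21; 0 0 -0.1 0 0 0 0.21; 0 0 -0.1 0 0 0 0.21; 0 0 -0.1 0 0 0 0.21; 0 0 0 0 0 0 0.21"

```text
time_s: 4.65
eef_pos: [0.4834, 0.0063, 0.0624]
eef_rot: [-0.418, 0.419, 0.57, -0.57]
wrist_force: [-0.2, -0.2, 0.2]
opening: 0.21
```

```bash
cat > chk.py <<'E'
from h import *
import sys
k,bx,by,z,yaw,off=sys.argv[1],*map(float,sys.argv[2:7])
st(); print('delta',delta(target(bx,by,z,yaw,off,-1)))
if k!='-':
    im=snap('scene','s'+k); x0,y0,x1,y1=160,140,400,340
    p,R,o=pose(); big=cv2.resize(im[y0:y1,x0:x1],None,fx=3,fy=3,interpolation=2)
    c=p+R.apply([0,0,-.0242]); c[2]=.058
    th=np.linspace(0,6.283,40); circ=c+.016*np.c_[np.cos(th),np.sin(th),0*th]
    q=((proj('scene',circ)-[x0,y0]+.5)*3).astype(np.int32); cv2.polylines(big,[q],True,(0,0,255),1)
    cv2.imwrite(f'pics/s{k}z.png',big)
    print('assumed disc brd',w2b(c[:2])*1000)
E
python3 chk.py a 45 0 .062 18.6 .0242
```

```text
t 4.65 pos [0.4834 0.0063 0.0624] brd [[-29.6 -25.2]] toolz yaw brd -161.4 F [-0.2 -0.2  0.2] op 0.21 q6 -2.11
delta (array([ 1.000e-03,  8.000e-03, -1.091e+00]), array([ 0.005,  0.001, -0.002]))
assumed disc brd [[ -7.08662951 -17.46839265]]
```

View pics/saz.png

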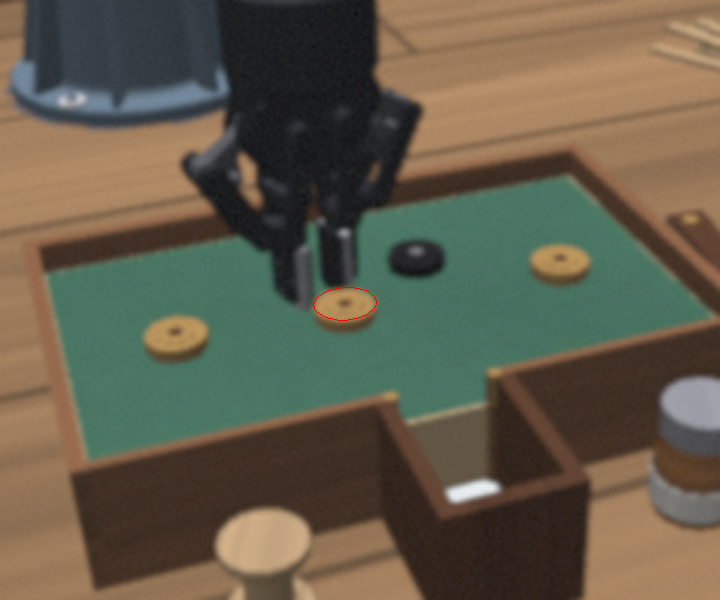

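The disc sits in the notch between the fingertips, right where I assumed (red ellipse at (345,304)).

>>> apply_moves --plan "0 0 -0.11 0 0 0 0.21; 0 0 -0.11 0 0 0 0.21; 0 0 -0.11 0 0 0 0.21; 0 0 -0.11 0 0 0 0.21; 0 0 -0.11 0 0 0 0.21"

```text
time_s: 5.2
eef_pos: [0.5094, 0.0146, 0.0623]
eef_rot: [-0.419, 0.419, 0.57, -0.57]
wrist_force: [-0.0, -0.4, -1.0]
opening: 0.21
```

>>> apply_moves --plan "0 0 -0.11 0 0 0 0.21; 0 0 -0.11 0 0 0 0.21; 0 0 -0.11 0 0 0 0.21; 0 0 -0.11 0 0 0 0.21; 0 0 -0.08 0 0 0 0.21"

```text
time_s: 5.7
eef_pos: [0.5342, 0.0224, 0.0623]
eef_rot: [-0.419, 0.419, 0.57, -0.57]
wrist_force: [-0.6, 0.6, -0.8]
opening: 0.21
```

```bash
python3 chk.py b 45 0 .062 9.3 .0242; python3 chk.py - 45 0 .062 0 .0242
```

```text
t 5.7 pos [0.5342 0.0224 0.0623] brd [[20.9 -8.1]] toolz yaw brd -161.4 F [-0.6  0.6 -0.8] op 0.21 q6 -2.05
delta (array([ 0.078,  0.006, -0.031]), array([ 1.000e-03,  1.353e+00, -1.000e-03]))
assumed disc brd [[44.30003058 -0.33761609]]
t 5.75 pos [0.5347 0.0224 0.0624] brd [[21.4 -8.1]] toolz yaw brd -161.4 F [0.1 0.1 0.2] op 0.209 q6 -2.05
delta (array([ 0.156,  0.009, -0.041]), array([ 7.000e-03,  2.705e+00, -1.000e-03]))
```

View pics/sbz.png

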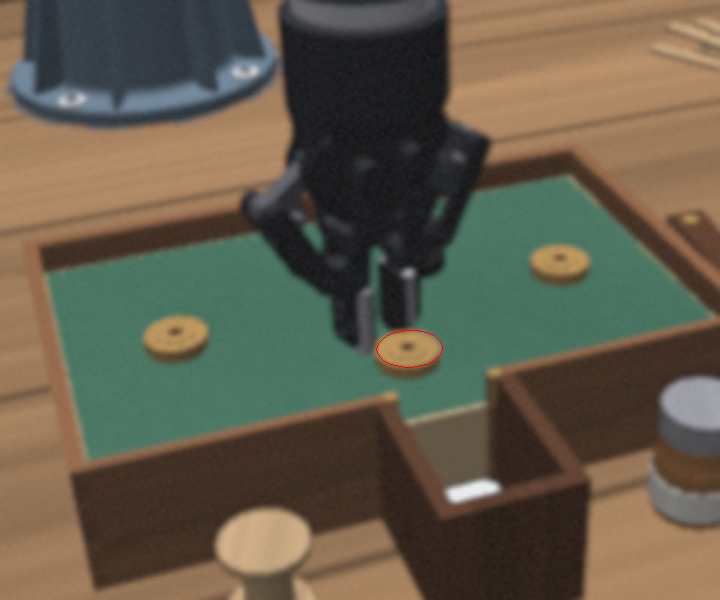

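>>> apply_moves --plan "0.05 0 -0.02 0 0.9 0 0.21; 0.05 0 -0.01 0 0.9 0 0.21; 0.05 0 0 0 0.9 0 0.21; 0 0 0 0 0 0 0.21; 0 0 0 0 0 0 0.21"

```text
time_s: 6.25
eef_pos: [0.5337, 0.0299, 0.0623]
eef_rot: [-0.504, 0.504, 0.496, -0.496]
wrist_force: [0.4, 0.7, 0.8]
opening: 0.207
```

```bash
python3 chk.py c 98 0 .062 0 .0242
```

```text
t 6.25 pos [0.5337 0.0299 0.0623] brd [[20.2 -0.5]] toolz yaw brd 180.2 F [0.4 0.7 0.8] op 0.207 q6 -1.72
delta (array([ 0.007,  0.006, -1.072]), array([ 0.001,  0.03 , -0.   ]))
assumed disc brd [[44.39316637 -0.51660118]]
```

View pics/scz.png

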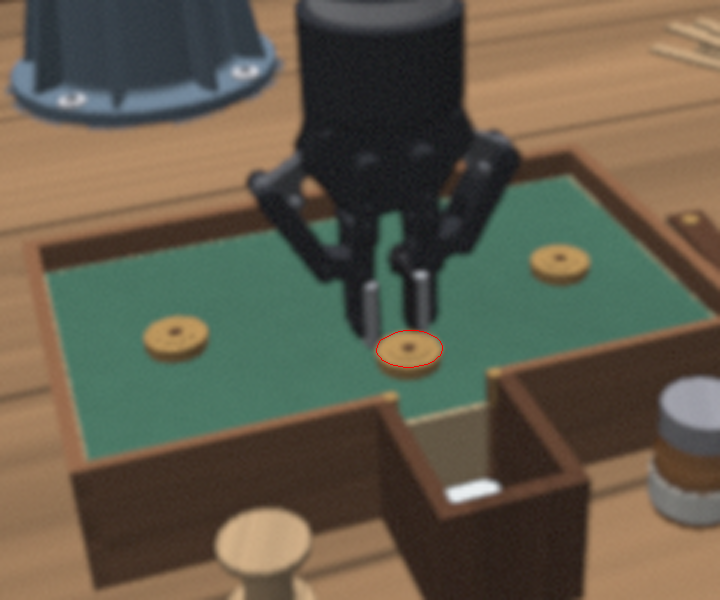

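>>> apply_moves --plan "0 0 -0.11 0 0 0 0.21; 0 0 -0.11 0 0 0 0.21; 0 0 -0.11 0 0 0 0.21; 0 0 -0.11 0 0 0 0.21; 0 0 -0.11 0 0 0 0.21"

```text
time_s: 6.8
eef_pos: [0.5617, 0.0293, 0.0623]
eef_rot: [0.505, -0.505, -0.495, 0.495]
wrist_force: [0.6, 0.3, 0.5]
opening: 0.208
```

>>> apply_moves --plan "0 0 -0.11 0 0 0 0.21; 0 0 -0.11 0 0 0 0.21; 0 0 -0.11 0 0 0 0.21; 0 0 -0.11 0 0 0 0.21; 0 0 -0.08 0 0 0 0.21"

```text
time_s: 7.3
eef_pos: [0.5878, 0.0288, 0.0624]
eef_rot: [-0.505, 0.505, 0.495, -0.495]
wrist_force: [-0.2, -0.1, 0.4]
opening: 0.213
```

```bash
python3 chk.py d 98 0 .062 0 .0242
```

```text
t 7.3 pos [0.5878 0.0288 0.0624] brd [[74.3 -0.5]] toolz yaw brd 180.0 F [-0.2 -0.1  0.4] op 0.213 q6 -1.7
delta (array([0.01 , 0.007, 0.01 ]), array([ 0.003,  0.006, -0.001]))
assumed disc brd [[99.04820531 -0.58619741]]
```

View pics/sdz.png

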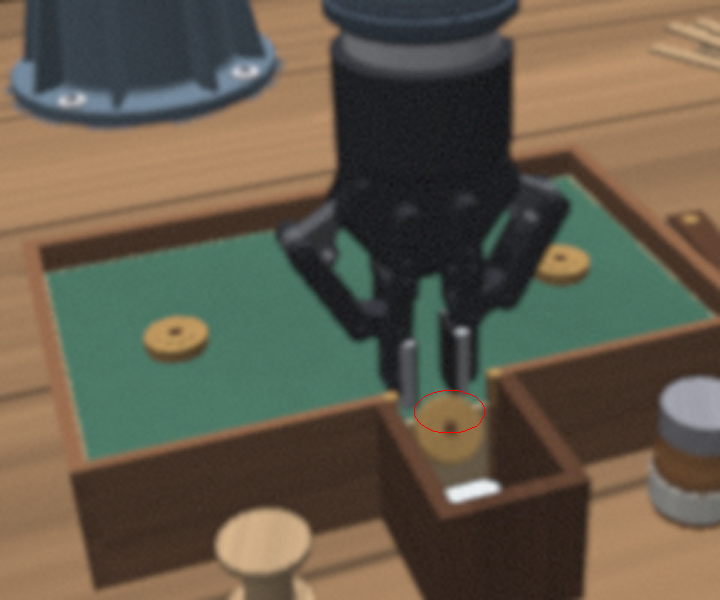

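The disc is tipping into the slot at (450,425). I'll back off, lift and go to the disc at board (-12,-103).

>>> apply_moves --plan "0 0 0.2 0 0 0 0.21; 0 -0.2 0.4 0 0 0 0.21; 0 -0.8 0 0 -1 0 0.21; 0 -0.3 0 0 -1 0 0.21; 0 0 0 0 -1 0 0.21"

```text
time_s: 7.85
eef_pos: [0.5582, 0.0293, 0.1304]
eef_rot: [-0.405, 0.409, 0.579, -0.578]
wrist_force: [-0.1, 0.1, -0.6]
opening: 0.211
```

>>> apply_moves --plan "0 0 0 0 -1 0 0.21; 0 0 0 0 -1 0 0.21; 0 0 0 0 -1 0 0.21; 0 0 0 0 -1 0 0.21; 0 0 0 0 -1 0 0.21"

```text
time_s: 8.35
eef_pos: [0.556, 0.0296, 0.127]
eef_rot: [0.218, -0.217, -0.673, 0.673]
wrist_force: [-0.3, -0.1, 0.1]
opening: 0.213
```

```bash
python3 - <<'E'
from h import *
im=snap('scene','s_e'); cv2.imwrite('pics/sez.png',cv2.resize(im[140:340,160:400],None,fx=3,fy=3,interpolation=2))
E
python3 chk.py - -12 -103 .12 63 .032
```

```text
t 8.4 pos [0.5561 0.0296 0.1271] brd [[42.6 -0.4]] toolz yaw brd -124.3 F [ 0.4 -0.5 -0. ] op 0.21 q6 -2.68
delta (array([-0.338,  0.142,  2.945]), array([-0.003, -1.068,  0.006]))
```

View pics/sez.png

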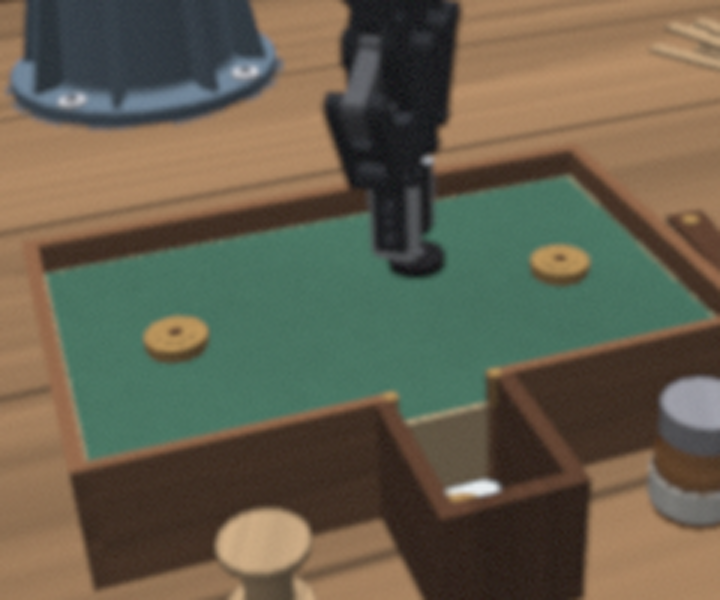

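```bash
python3 chk.py - -12 -103 .115 55 .033
```

```text
t 8.4 pos [0.5561 0.0296 0.1271] brd [[42.6 -0.4]] toolz yaw brd -124.3 F [ 0.4 -0.5 -0. ] op 0.21 q6 -2.68
delta (array([-0.249,  0.242,  2.97 ]), array([-0.003,  0.096,  0.006]))
```

>>> apply_moves --plan "-0.06 0 0.7 0 0.1 0 0.21; -0.06 0 0.7 0 0 0 0.21; -0.06 0 0.7 0 0 0 0.21; -0.06 0 0.7 0 0 0 0.21; 0 0 0.15 0 0 0 0.21"

```text
time_s: 8.9
eef_pos: [0.4765, -0.0978, 0.1271]
eef_rot: [0.225, -0.225, -0.67, 0.671]
wrist_force: [0.2, 0.3, -0.5]
opening: 0.206
```

```bash
python3 chk.py - -12 -103 .062 55 .033
python3 - <<'E'
from h import *
im=snap('top','t_f'); x0,y0=250,190
big=cv2.resize(im[190:360,225:460],None,fx=3,fy=3,interpolation=2); cv2.imwrite('pics/tfz.png',big)
for k,v in discs(im).items():
    for c,s in v: print(k,c,s,(w2b(onz('top',c,.057))*1000).round(1))
E
```

```text
t 8.9 pos [ 0.4765 -0.0978  0.1271] brd [[ -34.3 -129.4]] toolz yaw brd -125.9 F [ 0.2  0.3 -0.5] op 0.206 q6 -2.94
delta (array([-0.062,  1.301, -0.031]), array([-0.008, -0.134,  0.005]))
brass [254.9 223.3] [ 103  134 1977] [[ 62.5 135.7]]
brass [414.4 206.8] [  97   37 1646] [[ 108.2 -111.7]]
brass [342.4 204.3] [ 16  17 216] [[103.5   1.7]]
brass [270.  269.4] [ 21  20 320] [[ -7.8 105.2]]
brass [406.  282.5] [ 21  20 328] [[ -12.2 -102.6]]
brass [296.7 348.3] [ 181   18 1996] [[-121.4   54.7]]
black [449.  239.4] [ 13  34 157] [[  59.8 -167.2]]
black [313.7 296.4] [ 19  20 263] [[-43.6  35.6]]
```

View pics/tfz.png

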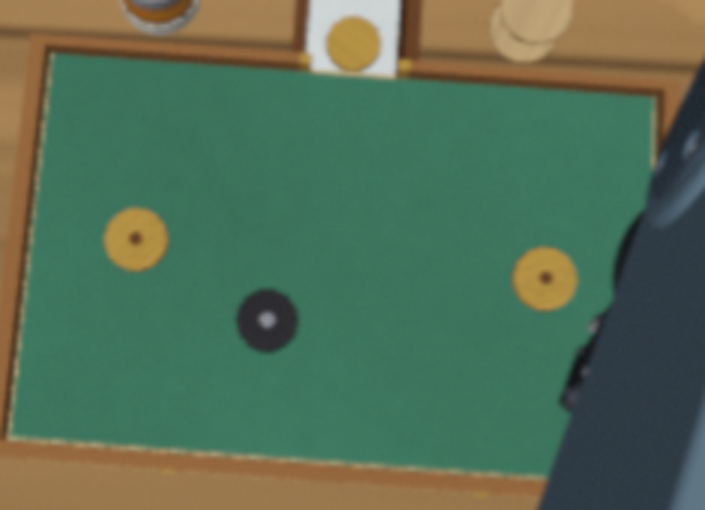

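>>> apply_moves --plan "-0.06 0.4 -0.03 0 -0.13 0 0.21; 0 0.4 0 0 0 0 0.21; 0 0.3 0 0 0 0 0.21; 0 0.2 0 0 0 0 0.21; 0 0 0 0 0 0 0.21"

```text
time_s: 9.45
eef_pos: [0.482, -0.0956, 0.062]
eef_rot: [-0.219, 0.218, 0.673, -0.672]
wrist_force: [-0.4, 0.6, 0.5]
opening: 0.213
```

```bash
python3 chk.py g 60 0 .062 55 .0242
```

```text
t 9.45 pos [ 0.482  -0.0956  0.062 ] brd [[ -28.9 -127.2]] toolz yaw brd -124.8 F [-0.4  0.6  0.5] op 0.213 q6 -2.95
delta (array([-0.008, -0.   , -2.619]), array([0.001, 0.034, 0.009]))
assumed disc brd [[ -14.84210225 -107.46199893]]
```

View pics/sgz.png

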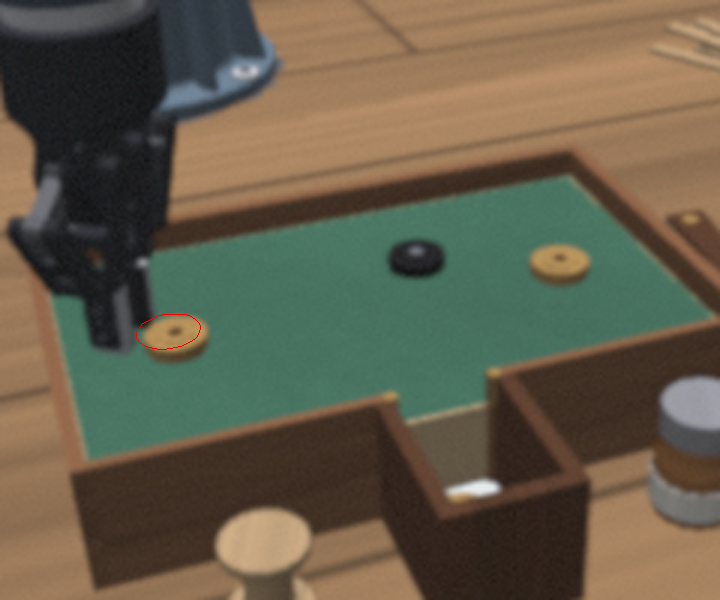

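>>> apply_moves --plan "0 0 -0.1 0 0 0 0.21; 0 0 -0.12 0 0 0 0.21; 0 0 -0.12 0 0 0 0.21; 0 0 -0.12 0 0 0 0.21; 0 0 -0.12 0 0 0 0.21"

```text
time_s: 10.0
eef_pos: [0.4994, -0.0726, 0.0624]
eef_rot: [0.218, -0.218, -0.673, 0.673]
wrist_force: [0.4, -0.6, 0.4]
opening: 0.21
```

>>> apply_moves --plan "0 0 -0.12 0 0 0 0.21; 0 0 -0.12 0 0 0 0.21; 0 0 -0.12 0 0 0 0.21; 0 0 -0.12 0 0 0 0.21; 0 0 -0.12 0 0 0 0.21"

```text
time_s: 10.5
eef_pos: [0.5169, -0.0484, 0.0623]
eef_rot: [0.218, -0.218, -0.673, 0.673]
wrist_force: [-1.1, 0.1, 0.7]
opening: 0.209
```

>>> apply_moves --plan "0 0 -0.12 0 0 0 0.21; 0 0 -0.12 0 0 0 0.21; 0 0 -0.12 0 0 0 0.21; 0 0 -0.12 0 0 0 0.21; 0 0 -0.12 0 0 0 0.21"

```text
time_s: 11.0
eef_pos: [0.5345, -0.0241, 0.0623]
eef_rot: [-0.218, 0.218, 0.673, -0.673]
wrist_force: [-0.3, -0.4, 0.8]
opening: 0.212
```

```bash
python3 chk.py h 60 0 .062 55 .0242
```

```text
t 11.0 pos [ 0.5345 -0.0241  0.0623] brd [[ 22.2 -54.6]] toolz yaw brd -124.8 F [-0.3 -0.4  0.8] op 0.212 q6 -2.78
delta (array([ 0.002,  0.006, -0.844]), array([0.   , 0.035, 0.   ]))
assumed disc brd [[ 36.41300438 -34.12953071]]
```

View pics/shz.png

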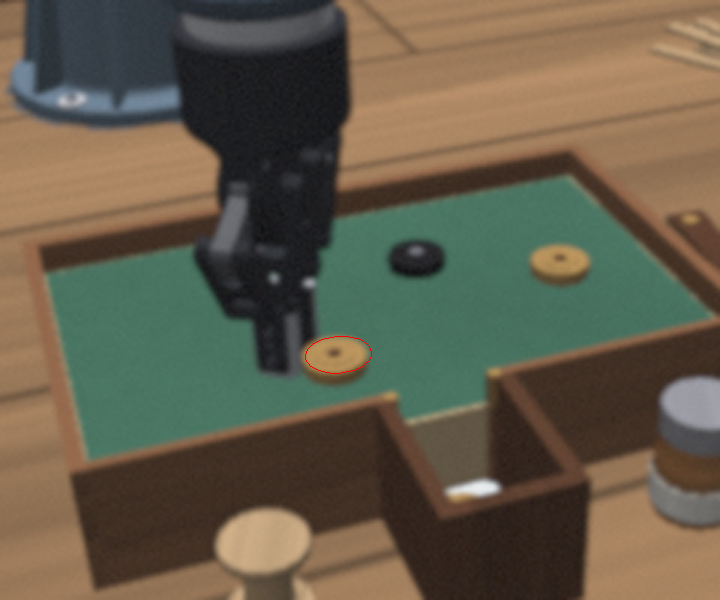

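>>> apply_moves --plan "0 0 -0.12 0 0 0 0.21; 0 0 -0.12 0 0 0 0.21; 0 0 -0.12 0 0 0 0.21; 0 0 -0.12 0 0 0 0.21; 0 0 -0.12 0 0 0 0.21"

```text
time_s: 11.55
eef_pos: [0.5521, 0.0002, 0.0623]
eef_rot: [-0.218, 0.218, 0.673, -0.673]
wrist_force: [-0.2, -0.7, -0.3]
opening: 0.21
```

>>> apply_moves --plan "0 0 -0.12 0 0 0 0.21; 0 0 -0.1 0 0 0 0.21; 0 0 0 0 0 0 0.21; 0.05 0 -0.005 0 0.9 0 0.21; 0.05 0 -0.005 0 0.9 0 0.21"

```text
time_s: 12.05
eef_pos: [0.5546, 0.0122, 0.0622]
eef_rot: [0.291, -0.291, -0.644, 0.645]
wrist_force: [0.0, -0.2, -1.3]
opening: 0.215
```

>>> apply_moves --plan "0.05 0 -0.005 0 0.9 0 0.21; 0.05 0 -0.005 0 0.9 0 0.21; 0.05 0 -0.005 0 0.9 0 0.21; 0 0 0 0 0 0 0.21; 0 0 0 0 0 0 0.21"

```text
time_s: 12.55
eef_pos: [0.551, 0.0186, 0.0623]
eef_rot: [0.389, -0.389, -0.591, 0.591]
wrist_force: [0.1, 0.5, -0.4]
opening: 0.205
```

```bash
python3 chk.py i 60 0 .062 0 .0242
```

```text
t 12.55 pos [0.551  0.0186 0.0623] brd [[ 37.7 -11.5]] toolz yaw brd -155.5 F [ 0.1  0.5 -0.4] op 0.205 q6 -2.16
delta (array([ 0.225,  0.006, -0.06 ]), array([-0.   ,  3.559, -0.   ]))
assumed disc brd [[59.76440003 -1.48819424]]
```

View pics/siz.png

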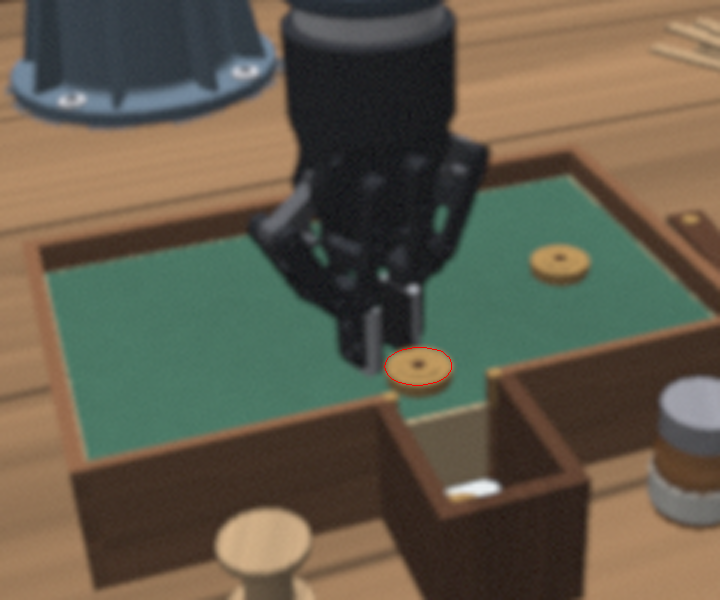

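>>> apply_moves --plan "0.055 0 -0.01 0 0.9 0 0.21; 0.055 0 -0.01 0 0.9 0 0.21; 0.055 0 -0.01 0 0.9 0 0.21; 0.055 0 -0.01 0 0.85 0 0.21; 0 0 0 0 0 0 0.21"

```text
time_s: 13.1
eef_pos: [0.5504, 0.0299, 0.0623]
eef_rot: [-0.505, 0.505, 0.495, -0.494]
wrist_force: [-0.0, -0.1, 0.2]
opening: 0.208
```

```bash
python3 chk.py j 99 0 .062 0 .0242
```

```text
t 13.1 pos [0.5504 0.0299 0.0623] brd [[36.9 -0.3]] toolz yaw brd 180.0 F [-0.  -0.1  0.2] op 0.208 q6 -1.71
delta (array([ 0.006,  0.006, -0.758]), array([ 0.   , -0.007,  0.   ]))
assumed disc brd [[61.1166814  -0.33718042]]
```

View pics/sjz.png

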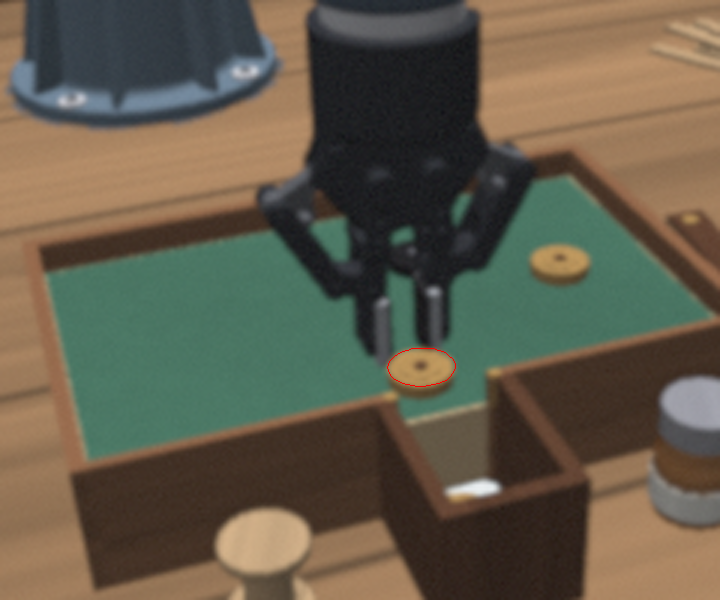

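Aligned with the gate, so I push it through and then retreat.

>>> apply_moves --plan "0 0 -0.11 0 0 0 0.21; 0 0 -0.11 0 0 0 0.21; 0 0 -0.11 0 0 0 0.21; 0 0 -0.11 0 0 0 0.21; 0 0 -0.11 0 0 0 0.21"

```text
time_s: 13.65
eef_pos: [0.5784, 0.0291, 0.0622]
eef_rot: [0.506, -0.506, -0.494, 0.494]
wrist_force: [-0.6, -0.2, -0.0]
opening: 0.212
```

>>> apply_moves --plan "0 0 -0.11 0 0 0 0.21; 0 0 -0.1 0 0 0 0.21; 0 0 0 0 0 0 0.21; 0 0 0.2 0 0 0 0.21; 0 -0.2 0.4 0 0 0 0.21"

```text
time_s: 14.15
eef_pos: [0.5571, 0.0296, 0.0712]
eef_rot: [0.506, -0.505, -0.494, 0.495]
wrist_force: [-0.6, -0.4, -0.2]
opening: 0.21
```

>>> apply_moves --plan "0 -0.8 0 0 0 0 0.21; 0 -0.3 0 0 1 0 0.21; 0 0 0 0 1 0 0.21; 0 0 0 0 1 0 0.21; 0 0 0 0 1 0 0.21"

```text
time_s: 14.65
eef_pos: [0.5573, 0.0298, 0.1274]
eef_rot: [0.61, -0.609, -0.358, 0.359]
wrist_force: [0.5, -0.6, -0.1]
opening: 0.207
```

>>> apply_moves --plan "0 0 0 0 1 0 0.21; 0 0 0 0 1 0 0.21; 0 0 0 0 1 0 0.21; 0 0 0 0 1 0 0.21; 0 0 0 0 0 0 0.21"

```text
time_s: 15.15
eef_pos: [0.5573, 0.0298, 0.1271]
eef_rot: [0.677, -0.677, -0.204, 0.205]
wrist_force: [-0.1, -0.2, -0.2]
opening: 0.211
```

```bash
python3 chk.py k -8 105 .12 -57 .033
```

```text
t 15.15 pos [0.5573 0.0298 0.1271] brd [[43.8 -0.2]] toolz yaw brd 124.8 F [-0.1 -0.2 -0.2] op 0.211 q6 -0.75
delta (array([0.373, 0.143, 2.979]), array([-0.004,  0.268, -0.005]))
assumed disc brd [[ 57.90137489 -20.0586205 ]]
```

View pics/skz.png

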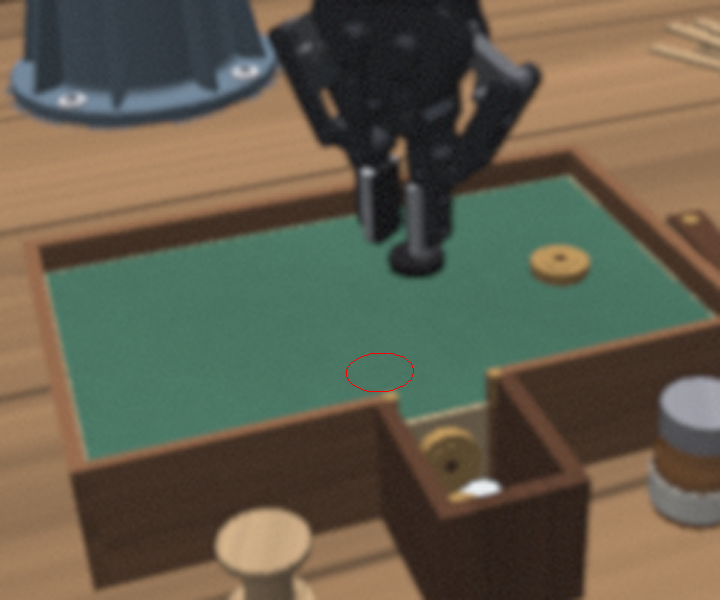

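The second disc is in the slot, leaning upright at (450,460), with its top below deck level. The third is next.

>>> apply_moves --plan "0.09 0 0.7 0 0.27 0 0.21; 0.09 0 0.7 0 0 0 0.21; 0.09 0 0.7 0 0 0 0.21; 0.09 0 0.7 0 0 0 0.21; 0 0 0.15 0 0 0 0.21"

```text
time_s: 15.7
eef_pos: [0.4925, 0.1665, 0.127]
eef_rot: [0.68, -0.679, -0.196, 0.196]
wrist_force: [-0.9, -0.1, 0.1]
opening: 0.209
```

```bash
python3 chk.py l -8 105 .062 -57 .033
```

```text
t 15.7 pos [0.4925 0.1665 0.127 ] brd [[-23.8 135.1]] toolz yaw brd 123.4 F [-0.9 -0.1  0.1] op 0.209 q6 -0.47
delta (array([-0.062,  1.301, -0.019]), array([-0.011,  0.057, -0.006]))
assumed disc brd [[-10.23221752 114.51388627]]
```

View pics/slz.png

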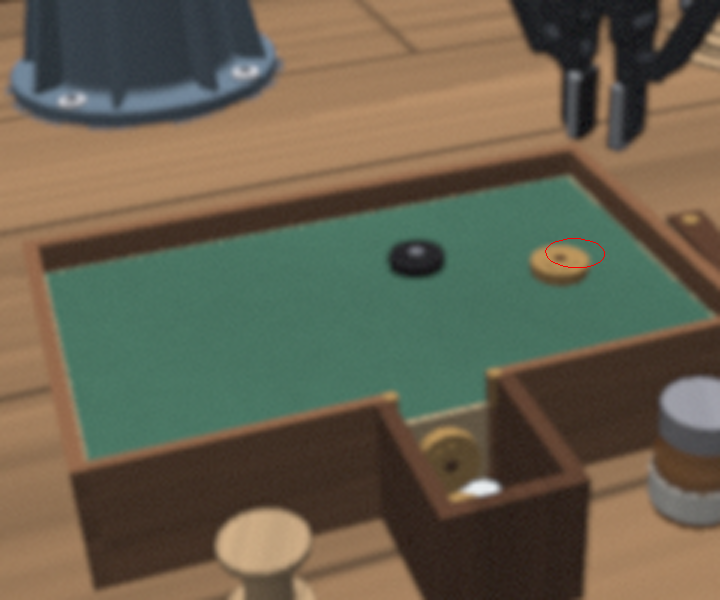

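>>> apply_moves --plan "-0.06 0.4 -0.02 0 0.06 0 0.21; 0 0.4 0 0 0 0 0.21; 0 0.3 0 0 0 0 0.21; 0 0.2 0 0 0 0 0.21; 0 0 0 0 0 0 0.21"

```text
time_s: 16.25
eef_pos: [0.4929, 0.1606, 0.062]
eef_rot: [-0.681, 0.681, 0.191, -0.192]
wrist_force: [-1.2, -0.3, 0.8]
opening: 0.211
```

```bash
python3 chk.py m 60 0 .062 -57 .0242
```

```text
t 16.25 pos [0.4929 0.1606 0.062 ] brd [[-23.3 129.3]] toolz yaw brd 122.7 F [-1.2 -0.3  0.8] op 0.211 q6 -0.46
delta (array([ 4.000e-03, -1.000e-03, -2.592e+00]), array([-0.001, -0.05 , -0.007]))
assumed disc brd [[ -9.94907008 109.02166752]]
```

View pics/smz.png

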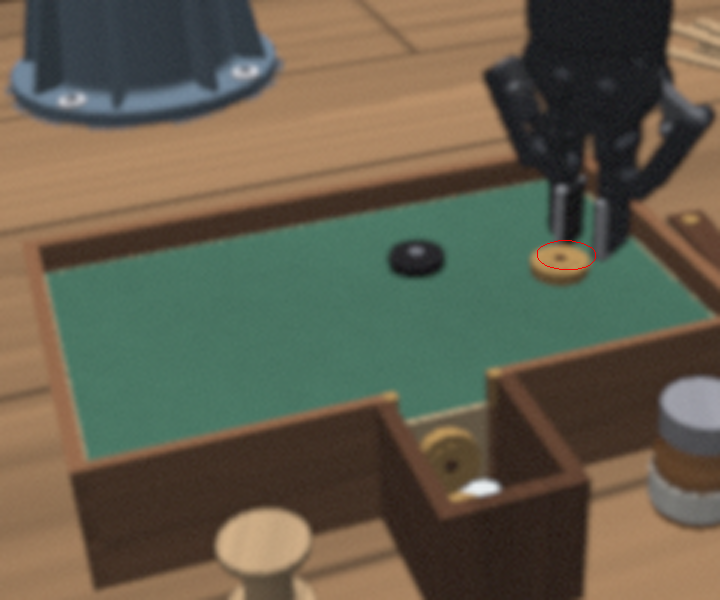

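>>> apply_moves --plan "0 0 -0.1 0 0 0 0.21; 0 0 -0.12 0 0 0 0.21; 0 0 -0.12 0 0 0 0.21; 0 0 -0.12 0 0 0 0.21; 0 0 -0.12 0 0 0 0.21"

```text
time_s: 16.8
eef_pos: [0.5083, 0.1362, 0.0624]
eef_rot: [-0.681, 0.681, 0.191, -0.191]
wrist_force: [-0.4, 0.3, 0.8]
opening: 0.21
```

>>> apply_moves --plan "0 0 -0.12 0 0 0 0.21; 0 0 -0.12 0 0 0 0.21; 0 0 -0.12 0 0 0 0.21; 0 0 -0.12 0 0 0 0.21; 0 0 -0.12 0 0 0 0.21"

```text
time_s: 17.3
eef_pos: [0.5237, 0.1107, 0.0623]
eef_rot: [0.681, -0.681, -0.191, 0.192]
wrist_force: [-0.5, -0.0, 0.3]
opening: 0.209
```

>>> apply_moves --plan "0 0 -0.12 0 0 0 0.21; 0 0 -0.12 0 0 0 0.21; 0 0 -0.12 0 0 0 0.21; 0 0 -0.12 0 0 0 0.21; 0 0 -0.12 0 0 0 0.21"

```text
time_s: 17.8
eef_pos: [0.5394, 0.0851, 0.0623]
eef_rot: [-0.681, 0.681, 0.191, -0.191]
wrist_force: [-0.4, -0.0, -0.2]
opening: 0.205
```

```bash
python3 chk.py n 60 0 .062 -57 .0242
```

```text
t 17.8 pos [0.5394 0.0851 0.0623] brd [[24.8 54.7]] toolz yaw brd 122.6 F [-0.4 -0.  -0.2] op 0.205 q6 -0.61
delta (array([-0.   ,  0.006, -0.818]), array([ 0.   , -0.054,  0.   ]))
assumed disc brd [[38.41742271 33.64389767]]
```

View pics/snz.png

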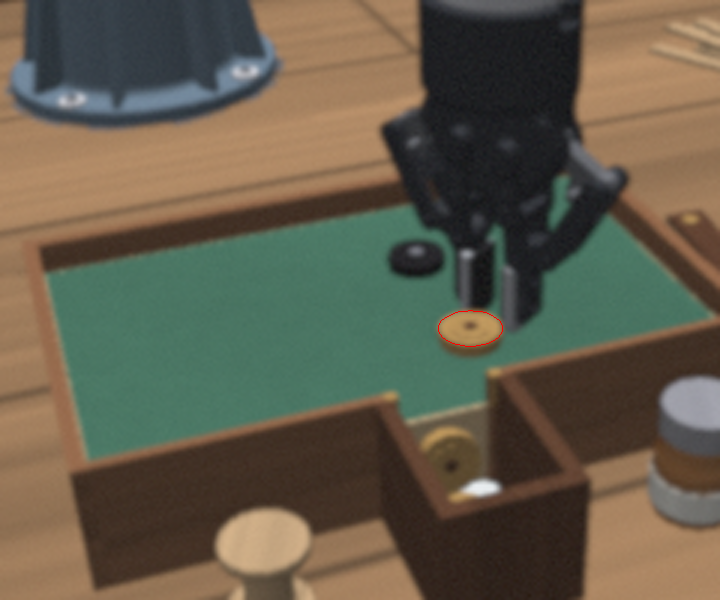

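>>> apply_moves --plan "0 0 -0.12 0 0 0 0.21; 0 0 -0.12 0 0 0 0.21; 0 0 -0.12 0 0 0 0.21; 0 0 -0.12 0 0 0 0.21; 0 0 -0.12 0 0 0 0.21"

```text
time_s: 18.35
eef_pos: [0.555, 0.0595, 0.0623]
eef_rot: [-0.681, 0.681, 0.191, -0.191]
wrist_force: [0.1, -0.2, 0.1]
opening: 0.214
```

>>> apply_moves --plan "0 0 -0.12 0 0 0 0.21; 0 0 -0.08 0 0 0 0.21; 0 0 0 0 0 0 0.21; -0.05 0 -0.005 0 -0.9 0 0.21; -0.05 0 -0.005 0 -0.9 0 0.21"

```text
time_s: 18.85
eef_pos: [0.556, 0.0482, 0.0622]
eef_rot: [0.656, -0.655, -0.265, 0.265]
wrist_force: [-0.0, 1.1, -0.4]
opening: 0.212
```

>>> apply_moves --plan "-0.05 0 -0.005 0 -0.9 0 0.21; -0.05 0 -0.005 0 -0.9 0 0.21; -0.05 0 -0.005 0 -0.9 0 0.21; 0 0 0 0 0 0 0.21; 0 0 0 0 0 0 0.21"

```text
time_s: 19.35
eef_pos: [0.5519, 0.0421, 0.0623]
eef_rot: [0.606, -0.605, -0.365, 0.365]
wrist_force: [0.3, 0.4, -0.0]
opening: 0.209
```

```bash
python3 chk.py o 60 0 .062 0 .0242
```

```text
t 19.35 pos [0.5519 0.0421 0.0623] brd [[38.1 12. ]] toolz yaw brd 153.4 F [ 0.3  0.4 -0. ] op 0.209 q6 -1.22
delta (array([-0.235,  0.006, -0.066]), array([-1.000e-03, -3.869e+00,  0.000e+00]))
assumed disc brd [[59.8739443   1.18651328]]
```

View pics/soz.png

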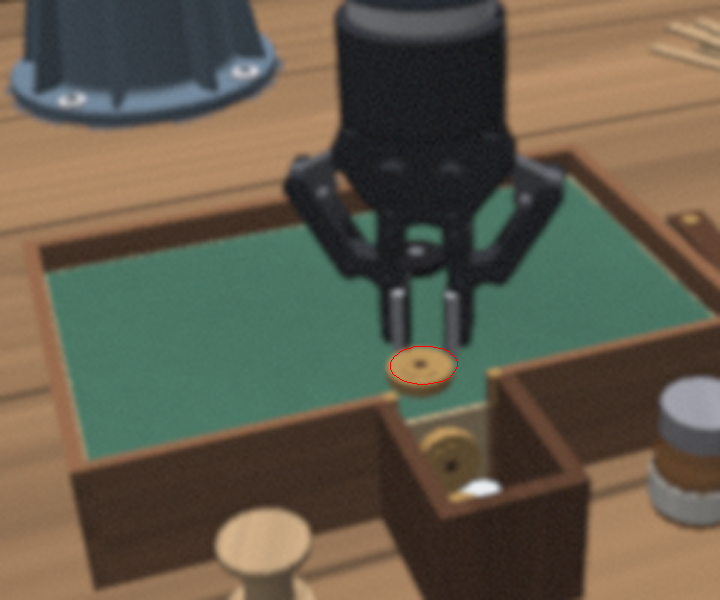

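>>> apply_moves --plan "-0.055 0 -0.01 0 -0.97 0 0.21; -0.055 0 -0.01 0 -0.97 0 0.21; -0.055 0 -0.01 0 -0.97 0 0.21; -0.055 0 -0.01 0 -0.97 0 0.21; 0 0 0 0 0 0 0.21"

```text
time_s: 19.9
eef_pos: [0.5506, 0.0309, 0.0623]
eef_rot: [-0.504, 0.504, 0.496, -0.496]
wrist_force: [-0.6, 0.1, 0.5]
opening: 0.208
```

```bash
python3 chk.py p 99 0 .062 0 .0242
```

```text
t 19.9 pos [0.5506 0.0309 0.0623] brd [[37.1  0.8]] toolz yaw brd 180.2 F [-0.6  0.1  0.5] op 0.208 q6 -1.71
delta (array([-0.018,  0.006, -0.754]), array([ 0.001,  0.028, -0.   ]))
assumed disc brd [[61.29935454  0.88398552]]
```

View pics/spz.png

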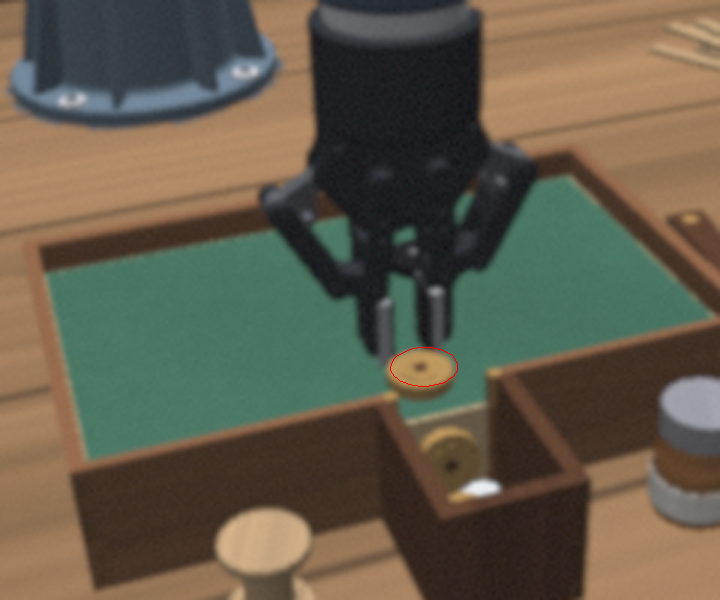

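>>> apply_moves --plan "0 0 -0.1 0 0 0 0.21; 0 0 -0.2 0 0 0 0.21; 0 0 -0.22 0 0 0 0.21; 0 0 -0.24 0 0 0 0.21; 0 0 0 0 0 0 0.21"

```text
time_s: 20.45
eef_pos: [0.5909, 0.0301, 0.0627]
eef_rot: [-0.504, 0.505, 0.496, -0.495]
wrist_force: [0.0, -0.6, 0.1]
opening: 0.21
```

>>> apply_moves --plan "0 0 0 0 0 0 0.21; 0 0 0.2 0 0 0 0.21; 0 -0.2 0.4 0 0 0 0.21; 0 -0.8 0 0 0 0 0.21; 0 -0.8 0 0 0 0 0.21"

```text
time_s: 20.95
eef_pos: [0.5556, 0.0312, 0.1517]
eef_rot: [0.506, -0.503, -0.495, 0.497]
wrist_force: [1.6, -0.6, 0.6]
opening: 0.208
```

```bash
python3 chk.py q 99 0 .062 0 .0242
```

```text
t 20.95 pos [0.5556 0.0312 0.1517] brd [[42.1  1.2]] toolz yaw brd 180.2 F [ 1.6 -0.6  0.6] op 0.208 q6 -1.71
delta (array([-0.028,  1.791, -0.662]), array([-0.038,  0.033,  0.005]))
assumed disc brd [[71.34129737  0.86635295]]
```

View pics/sqz.png

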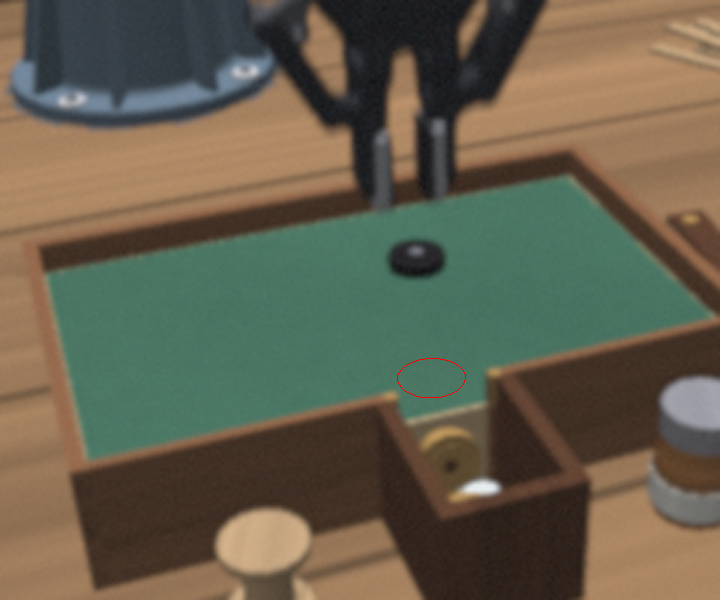

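>>> apply_moves --plan "0 -0.9 0 0 0 0 0.21; 0.8 0 0.4 0 0 0 0.21; 0.8 0 0.4 0 0 0 0.21; 0.8 0 0.4 0 0 0 0.21; 0.8 0 0.2 0 0 0 0.21"

```text
time_s: 21.5
eef_pos: [0.4886, 0.1931, 0.197]
eef_rot: [0.505, -0.504, -0.495, 0.496]
wrist_force: [1.1, 0.2, 0.0]
opening: 0.21
```

Run:
```python
from h import *
st(); im=snap('top','t_r'); snap('scene','s_r')
cv2.imwrite('pics/trz.png',cv2.resize(im[140:360,180:460],None,fx=2.7,fy=2.7,interpolation=2))
cv2.imwrite('pics/trs.png',cv2.resize(im[150:225,300:390],None,fx=7,fy=7,interpolation=2))
```

```text
t 21.5 pos [0.4886 0.1931 0.197 ] brd [[-28.3 161.6]] toolz yaw brd 180.2 F [1.1 0.2 0. ] op 0.21 q6 -1.4
```

View pics/trz.png

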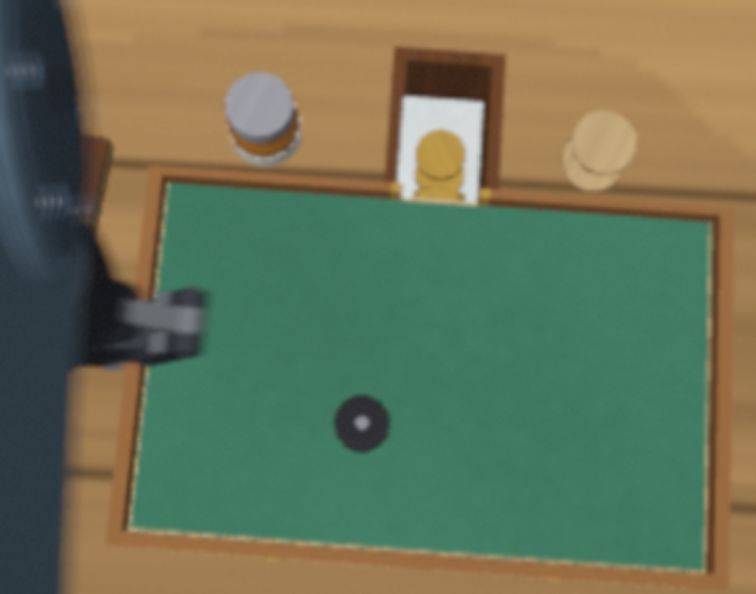

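View pics/trs.png

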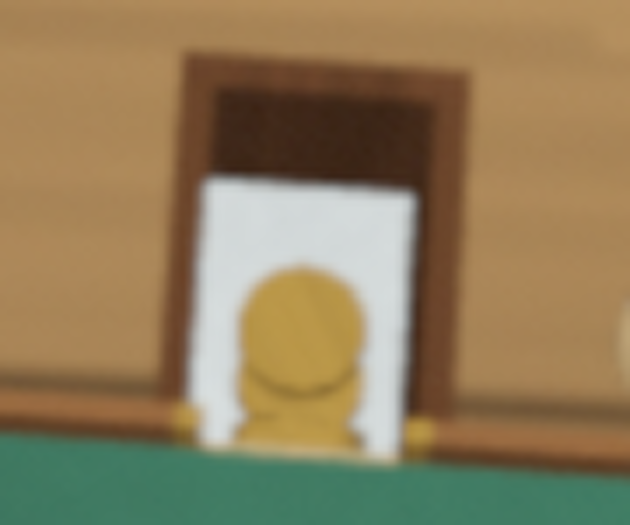

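View pics/s_r.png

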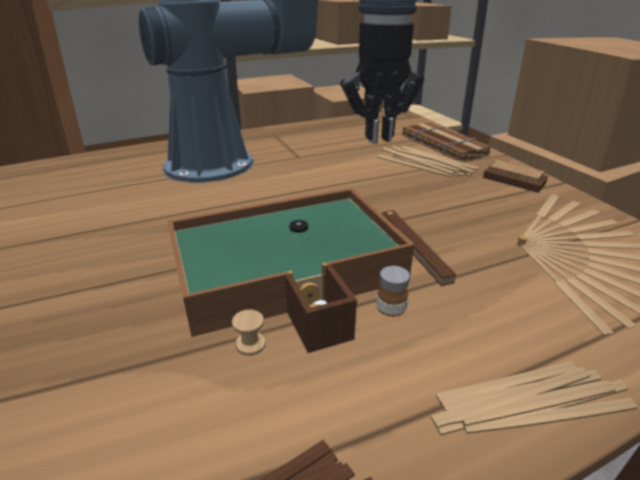

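All three are in the slot: two stacked flat and one leaning against the wall under the gate. The black disc, jar, spool and fan haven't moved. I'll stop the arm and check that everything is at rest.

>>> apply_moves --plan "0 0 0 0 0 0 0.21; 0 0 0 0 0 0 0.21; 0 0 0 0 0 0 0.21; 0 0 0 0 0 0 0.21; 0 0 0 0 0 0 0.21"

```text
time_s: 22.1
eef_pos: [0.4915, 0.1912, 0.1972]
eef_rot: [0.505, -0.505, -0.495, 0.495]
wrist_force: [-0.3, 0.4, 0.4]
opening: 0.209
```

Run:
```python
from h import *
a=cv2.imread('pics/t_r.png'); b=snap('top','t_s')
print(np.abs(a.astype(int)-b)[150:225,300:390].mean())
for k,v in discs(b).items():
    for c,s in v: print(k,c,s,(w2b(onz('top',c,.057))*1000).round(1))
a0=cv2.imread('pics/scene0.png'); s=snap('scene','s_s')
print('jar/spool/fan diff',[np.abs(a0.astype(int)-s)[r].mean().round(2) for r in (np.s_[260:320,370:415],np.s_[305:355,225:270],np.s_[205:285,385:460])], 'ref',np.abs(a0.astype(int)-s)[380:470,20:120].mean())
st(); ctrl.hand_in()
```

```text
1.052246913580247
brass [263.5 208. ] [ 103   54 1562] [[ 88.1 124.8]]
brass [342.4 203.8] [ 17  19 295] [[104.3   1.8]]
brass [376.3 287.5] [ 230  160 4998] [[-23.1 -57.9]]
brass [226.9 293.5] [  7  58 216] [[-49.2 166.5]]
black [235.  266.1] [ 29  17 202] [[ -6.8 159. ]]
black [313.6 296.5] [ 18  20 250] [[-43.7  35.7]]
jar/spool/fan diff [np.float64(2.51), np.float64(2.76), np.float64(2.48)] ref 3.0134074074074073
t 22.2 pos [0.4914 0.1915 0.1972] brd [[-25.5 160.1]] toolz yaw brd 180.2 F [-0.5 -0.1 -0.1] op 0.213 q6 -1.41
the job is handed in; nothing more can be done
```

All three brass rosettes are in the slot, and I handed the job in at 22.2 s of the 67 s allowed. I pushed them through the gate one at a time, each held in the notch between two slightly open fingertips. None was lifted.

**Brass rosettes:** the last pictures, taken at rest with the arm clear, show two lying flat and stacked. The third is upright, leaning on the slot wall under the gate, with its top below deck level. I left it that way because it is in the slot and not moving.

**Other items:** the black rosette is where it started, within 0.1 mm by the camera. The jar, spool and folded fan show no change beyond picture noise. I never went near the orange look-alikes, but the final checks did not measure them.

**Forces and failed checks:** the wrist force readings at the end of each move stayed under 2 N, and none of my checks failed. The network put the gate and slot in the middle of the board, which disagreed with the pictures. I took both positions from the board's outline instead, and they matched the pictures to 1–2 mm.

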